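# Patch tray past the drop gate

### The arm

A 7-joint arm with a two-finger parallel gripper is mounted at the origin on the work surface. World frame = base frame: x ahead of the robot, y to its left, z up, the work surface at z = 0. Lengths are in m, angles in rad, forces in N, time in s.
With the tool pointing down it reaches from about 0.425 to 0.925 m from the base axis. Payload 6.8 kg.
Tool frame: the origin (TCP) lies on the front face of the gripper's body, between the roots of the fingers; the fingertips stand 73 mm ahead of it and the grasp point (between the pads) lies 54 mm ahead of it; z points along the fingers, y is the direction in which the jaws open and shut (so a half turn about z gives the same grasp; the last joint's range is limited). The gripper opens to 85 mm and grips with 20 to 120 N. Pads are 22 mm wide; open, the fingers measure 114 mm over their backs; the gripper's body (76 mm by 85 mm) begins 54 mm behind the grasp point. The pads swing forward as they close: fully open they stand 13 mm farther back than shut.
Start: joints at [-1.244, 0.477, 0.022, 1.555, -0.011, 1.109, -0.083], TCP at [0.284, 0.612, 0.304] pointing down, gripper open.
Joint ranges: [-2.96, 2.96], [-0.34, 2.1], [-1.41, 1.46], [0.24, 2.44], [-1.37, 4.51], [0.17, 1.92], [-2.96, 2.96]. Speed limits (rad/s): [2.39, 2.39, 3.14, 3.14, 3.14, 3.14, 3.14].

### API

Orientations are given as a unit quaternion [w, x, y, z].
In Python, from station import get_obs, read_camera, hand_in, spot_in, cut_out, spot_point gives the robot as it stands. The module is installed in compiled form; this text tells all that it offers.
- The arm moves only by the tool move_arm, never from a script. Its arguments are lists of equal length, an entry for each row: "gripper": the opening, from 0 (shut) to 1 (fully open); "xyz": the shift along the tool's x, y, z in cm, a list of three; "twist": the turn about the tool's z in rad. A call has 1 to 5 rows; each row is the pose to reach, as a shift and turn from the pose commanded when the call began, along the tool's axes at that moment; what a row does not reach only later rows make up. A row lasts 1/12 s, in which the tool goes at most 41.7 mm and 7.16 degrees, less where a joint would pass 70% of its speed; a pose out of reach is approached as far as the arm can. A call with a gripper value outside its range is refused whole. The fingers move at their own pace and stop on an object; "squeeze" is the grip in N (left out, the last holds). Time passes only in rows, so rows that repeat a pose let the fingers close. It gives the time, the measured TCP pose, the force and the opening at its end, in the units of the state.
- get_obs(): the state, without advancing time (a new reading comes with each control period).
- read_camera(name): name is "scene" or "side" or "wrist"; returns a dict with "pixels" (400x640x3 uint8, red, green, blue), "fx", "fy", "cx", "cy" (pixels), "k1" (the pictures are not rectified: a ray, as slopes to the right and down, at radius r is drawn at 1 + k1 r^2 times it, then the intrinsics apply), "R" (3x3) and "t" (3): a world point X has camera coordinates R X + t. Camera axes: x right, y down, z forward; pixel columns grow to the right and rows downward; lengths in m; the calibration is good to about 2 mm. A picture is of the moment at which its call begins. There is no depth.
- hand_in(): hands the job in, once; it reports no verdict.
Trained networks look in the newest picture that a camera, given by its name, has taken for a name from the list of things; names that differ only in an ending like _2 or _b are one class to them, and where a whole thing is asked for, a point or a joint stands for the part that bears it (a point fixed in the world has none). Each returns a list of dicts, best first, with "p" (0 to 1); they miss things now and then, are a little off and sometimes report something else, mostly with a low value. They report only what shows in the picture. A call takes as long as a camera call. They do not tell look-alikes from the thing itself.
- spot_in(query, camera): "centre" ([x, y, z] in m, in world coordinates, good to about 4 mm: the middle of the surface that is visible of it).
- cut_out(query, camera): "pixels" (400x640 bool, what is visible of it).
- spot_point(query, camera): "centre" ([x, y, z] in m, in world coordinates, good to about 4 mm: a listed point, or the origin of a listed thing).
The state is a dict: "t": time; "q": joint angles; "joint_vel": joint speeds; "joint_torque": joint torques, N m; "eef_pos": TCP position; "tool_rot": TCP orientation; "contact_force": force on the tool from outside, world axes, zero at the start; "torque": the same for the moment, N m; "gripper_width": opening from 0.0 (shut) to 1.0 (fully open).
Only numpy, scipy, OpenCV 4.12 (cv2) and the standard library are available. Lean on these libraries where they do the work, as an engineer would, in place of code of your own. Each camera call takes 0.05 s, during which the arm holds its last target.

### The job

Slide the cardboard tray of patches along the chute, past the red spring-up gate and fully home against the end stop: press the long red pedal down with one fingertip to hold the gate down, keep it down until the whole tray has passed over it, and push the tray with the other finger. Then take the hand away so that the gate springs fully up behind the tray. Only press and push: do not lift the tray, and leave the jar, bottle and cup undisturbed.

Things in the scene. Friction and masses are not known exactly. Their poses are not given: they have to be found in the camera images.
- chute: Fixed metal chute on legs. Origin: on the table surface, on the chute's centre line; z up. Trays travel along its +y; pedal on its -x side (towards the robot), gate hinge on its +x side. Floor at z = 70 mm, from y = -170 to +180, 94 mm wide inside; side walls 6 mm thick, tops at z = 88. Open above and at the -y end. The gate's blade comes up through a slot at y = +60. Nothing of it is above z = 105.
- stop (a point): Foot of the end stop's face, on the chute floor (chute x 0, y +180, z 70 mm). The stop is a plate across the chute, 30 mm high.
- tray: Loose open cardboard tray of white patches, about 0.25 kg: 90 (its x) by 100 (its y) by 40 mm high, walls 4 mm. Origin: centre of its underside. Starts in the chute, aligned with it, 2 mm play each side, leading (+y) wall 15 to 55 mm short of the blade. Push its trailing (-y) wall from outside. Home: leading wall on the stop, origin at chute y = +130 mm, trailing wall 20 mm past the blade's middle.
- gate (a joint): Angle of the red gate (rad): 0 = up, grows as the pedal is pressed, 0.38 = limit. Pedal and blade are one rigid part, hinged about a line along the chute's y at chute x = +62, z = 95 mm. At 0 the blade stands 16 mm above the chute floor; from 0.25 it is wholly below it (0.31 is good to hold). A spring lifts it, 2 to 5 N at the pedal; it never stays down by itself.
- pedal (a point): Centre of the pedal's top face: a red plate with a black stripe along it, 28 mm wide, 270 mm long along the chute (y = -160 to +110), 5 mm thick, outside the -x wall; a fingertip can slide along it while pressing. Gate up: this point is at chute x -77, y -25, z 128 mm, the face sloping 0.31 rad down towards the chute. At gate angle 0.31: x -80, z 84 mm (14 mm above the chute floor), face level.
- blade_top (a point): Middle of the top edge of the red blade: 40 mm wide across the chute (chute x = -45 to -5), 5 mm thick, at y = +60; with the gate up it is at chute z = 86 mm.
- jar: Bystander: jar with a white cap, 56 mm across, 70 mm high; origin at the centre of its underside. Beyond the chute.
- bottle: Bystander: amber bottle with a blue cap, 48 mm across, 110 mm high; origin at the centre of its underside. Beyond the chute.
- cup: Bystander: open steel cup, 70 mm across, 75 mm high; origin at the centre of its underside. On the table past the end-stop end of the chute.
Mind the look-alikes: they are no part of the job. There is more than one size of the tray; the one meant has the size given above.

How it is judged:
By the outcome, as a careful person would: the job done as asked, in the order asked, and still so for the second after the job is handed in, with the robot touching nothing.
It also fails if it takes over 42 s, if anything falls off the work surface, if the arm or the gripper's body presses on something with over 40 N, if the wrist force passes 120 N, or if a joint passes its speed limit or range.

## Working session

There is one attempt and no reset: what is moved stays moved. The work goes in short steps, Python scripts to look and compute and a tool call to move; the robot and the scene stay as the last step left them, time stands still between calls to the robot, and variables do not carry over. Pictures are saved under pics/ and viewed, and the job is handed in when it is done.

Besides the shell and the picture viewer there is one more tool, called after ">>>" as name([rows], argument=value, ...), one row to a line, values as JSON. move_arm: Moves the arm, as the interface text tells. Its arguments: {"type":"object","properties":{"gripper":{"type":"array","items":{"type":"number"}},"xyz":{"type":"array","items":{"type":"array","items":{"type":"number"}}},"twist":{"type":"array","items":{"type":"number"}},"squeeze":{"type":"number"}},"required":["gripper","xyz","twist"]}

```bash
mkdir -p pics; python3 - <<'E'
from station import *
import cv2
o=get_obs(); print({k:o[k] for k in('t','eef_pos','tool_rot','contact_force','gripper_width')})
for c in("scene","side","wrist"):
    d=read_camera(c); cv2.imwrite(f"pics/a_{c}.png",d["pixels"][:,:,::-1])
    for q in("stop","tray","pedal","blade_top","chute","jar","bottle","cup"):
        try: print(c,q,[(round(r["p"],2),[round(float(v),3) for v in r["centre"]]) for r in spot_point(q,c)][:4])
        except Exception as e: print(c,q,e)
E
```

```text
{'t': 0.0, 'eef_pos': array([0.28412679, 0.61177233, 0.30291409]), 'tool_rot': array([-1.37977501e-04,  2.15679723e-01,  9.76463724e-01, -9.13504658e-04]), 'contact_force': array([ 0.15261151, -0.59284761, -0.54408502]), 'gripper_width': 1.0021791949447214}
scene stop [(0.84, [0.615, 0.248, 0.069]), (0.7, [0.633, 0.07, -0.004])]
scene tray [(0.88, [0.625, 0.035, 0.068]), (0.74, [0.482, -0.112, -0.0]), (0.63, [0.396, 0.049, 0.002])]
scene pedal [(0.73, [0.552, 0.035, 0.129])]
scene blade_top [(0.88, [0.598, 0.122, 0.082])]
scene chute [(0.94, [0.628, 0.065, -0.002])]
scene jar [(0.78, [0.768, -0.007, -0.002])]
scene bottle [(0.89, [0.761, 0.165, -0.001])]
scene cup [(0.69, [0.599, 0.359, -0.003]), (0.18, [0.766, -0.009, 0.001])]
side stop [(0.89, [0.611, 0.244, 0.069]), (0.44, [0.602, 0.354, 0.002])]
side tray [(0.74, [0.631, 0.035, 0.069]), (0.71, [0.477, -0.107, 0.002]), (0.58, [0.402, 0.048, -0.002])]
side pedal [(0.9, [0.559, 0.033, 0.129])]
side blade_top [(0.57, [0.598, 0.126, 0.089]), (0.26, [0.757, 0.167, -0.001]), (0.23, [0.598, 0.354, 0.003])]
side chute [(0.86, [0.626, 0.067, -0.001]), (0.63, [0.612, 0.244, 0.067])]
side jar [(0.68, [0.762, -0.008, -0.001])]
side bottle [(0.91, [0.762, 0.167, -0.001])]
side cup [(0.74, [0.6, 0.353, 0.001])]
wrist stop []
wrist tray [(0.79, [0.398, 0.047, -0.0])]
wrist pedal []
wrist blade_top []
wrist chute []
wrist jar []
wrist bottle []
wrist cup []
```

View pics/a_scene.png

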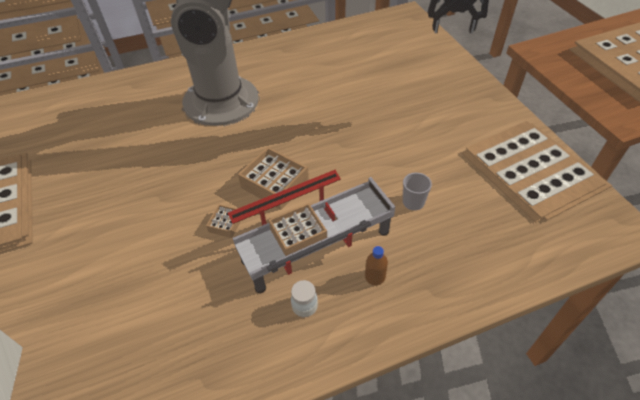

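View pics/a_side.png

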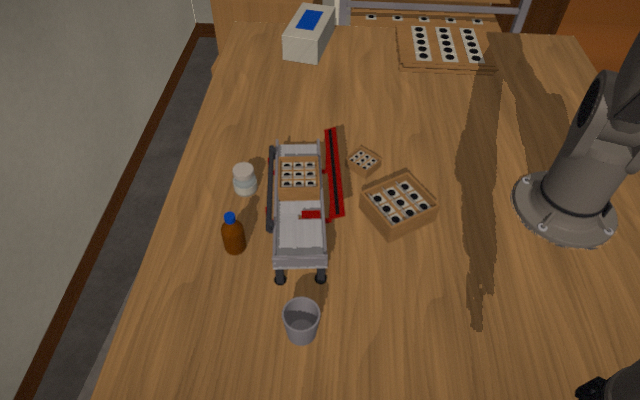

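```bash
cat >h.py <<'E'
import numpy as np, cv2
from station import *
def proj(d,X):
    c=(np.asarray(d["R"])@np.atleast_2d(X).T).T+np.asarray(d["t"]); s=c[:,:2]/c[:,2:]
    s=s*(1+d["k1"]*(s**2).sum(1,keepdims=True))
    return s*[d["fx"],d["fy"]]+[d["cx"],d["cy"]]
def w(P,pose):
    P=np.atleast_2d(P)/1000.; x,y,a=pose;c,s=np.cos(a),np.sin(a)
    return np.c_[x+c*P[:,0]-s*P[:,1],y+s*P[:,0]+c*P[:,1],P[:,2]]
def overlay(d,pose,ty,g,fn,k=3,box=None):
    im=d["pixels"][:,:,::-1].copy()
    x0,y0,x1,y1=box or (0,0,640,400)
    im=cv2.resize(im[y0:y1,x0:x1],None,fx=k,fy=k,interpolation=cv2.INTER_CUBIC)
    def pl(P,col):
        p=(proj(d,w(P,pose))-[x0,y0]+.5)*k-.5
        cv2.polylines(im,[np.int32(np.round(p))],True,col,1)
    for s in(-1,1):
        pl([(s*47,-170,88),(s*47,180,88),(s*53,180,88),(s*53,-170,88)],(0,255,0))
    pl([(-47,-170,70),(47,-170,70),(47,180,70),(-47,180,70)],(255,255,0))
    for z in(70,110): pl([(-45,ty-50,z),(45,ty-50,z),(45,ty+50,z),(-45,ty+50,z)],(255,0,255))
    def rot(x,z,a): # pressed: -x side goes down
        dx,dz=x-62,z-95; return 62+dx*np.cos(a)-dz*np.sin(a)*(1) ,95+dx*np.sin(a)+dz*np.cos(a)
    ped=[]
    for u in(-14,14):
        x,z=-77+u*np.cos(.31),128-u*np.sin(.31); ped.append(rot(x,z,g))
    pl([(ped[0][0],-160,ped[0][1]),(ped[1][0],-160,ped[1][1]),(ped[1][0],110,ped[1][1]),(ped[0][0],110,ped[0][1])],(255,128,0))
    b=[rot(-45,86,g),rot(-5,86,g)]
    pl([(b[0][0],60,b[0][1]),(b[1][0],60,b[1][1])],(0,255,255))
    cv2.imwrite(fn,im)
E
python3 - <<'E'
from h import *
from scipy.optimize import least_squares
L={"stop":(0,180,70),"chute":(0,0,0),"pedal":(-77,-25,128),"blade_top":(-25,60,86)}
obs=[];tr=[];D={}
for c in("scene","side"):
  D[c]=read_camera(c)
  for q in L:
    r=spot_point(q,c)
    if r: obs.append((L[q],r[0]["centre"]))
  tr.append(spot_point("tray",c)[0]["centre"])
f=lambda p:np.concatenate([(w(a,p)[0]-b)[:2] for a,b in obs])
s=least_squares(f,[.627,.066,.07],loss="soft_l1",f_scale=.004); p=s.x
print(p,np.round(s.fun*1000,1))
t=np.mean(tr,0);c,s_=np.cos(p[2]),np.sin(p[2]);d=t[:2]-p[:2]
loc=np.array([c*d[0]+s_*d[1],-s_*d[0]+c*d[1]])*1000;print(loc)
overlay(D["scene"],p,loc[1],0,"pics/b_scene.png",4,(210,150,410,300))
overlay(D["side"],p,loc[1],0,"pics/b_side.png",4,(240,115,390,265))
E
```

```text
[0.62925957 0.06626886 0.09010482] [-1.9 -0.2 -0.3 -3.3 -0.3  2.5 -2.3  0.9 -0.  -3.4  3.7  0.4 -0.8  1.4
  3.2  0.6]
[-85.08906256 -95.39930516]
```

View pics/b_scene.png

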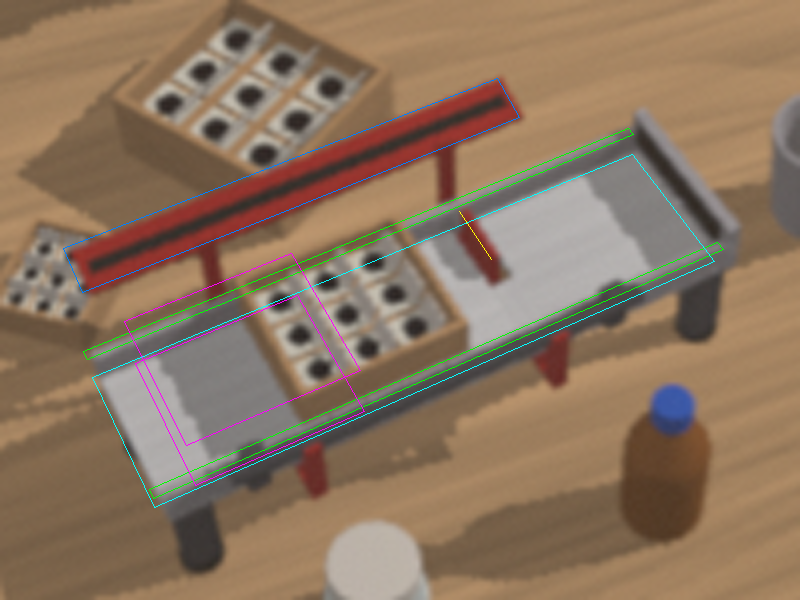

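View pics/b_side.png

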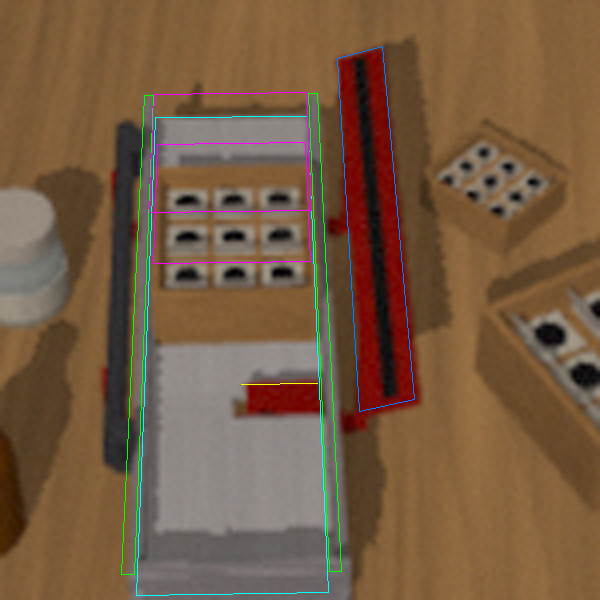

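>>> move_arm([
  [-3.1, -2.6, 0],
  [-6.2, -5.2, 0],
  [-9.3, -7.8, 0],
  [-12.4, -10.4, 0],
  [-15.5, -13.0, 0],
], gripper=[0.85, 0.85, 0.85, 0.85, 0.85], twist=[0.06, 0.12, 0.18, 0.24, 0.3])

```text
t: 2.37
eef_pos: [0.3707, 0.4272, 0.304]
tool_rot: [0.0, 0.361, 0.933, 0.0]
contact_force: [0.5, -0.3, 0.0]
gripper_width: 0.851
```

```bash
cat >>h.py <<'E'
def rel(x,y,z,yaw):
    from scipy.spatial.transform import Rotation as R
    o=get_obs(); q=o["tool_rot"]; M=R.from_quat([q[1],q[2],q[3],q[0]]).as_matrix()
    d=M.T@(np.array([x,y,z])-o["eef_pos"])*100
    cur=np.arctan2(M[1,1],M[0,1]); tw=-(yaw-cur)
    print("t",round(o["t"],2),"pos",np.round(o["eef_pos"],4),"yaw",round(cur,3),"F",np.round(o["contact_force"],1),"w",round(o["gripper_width"],3),"tilt",np.round(M[:,2],3))
    print("shift cm",np.round(d,2),"twist",round(tw,3))
E
python3 -c "
from h import *
rel(.60,-.05,.30,.08)"
```

```text
t 2.37 pos [0.3707 0.4272 0.304 ] yaw 0.833 F [ 0.5 -0.3  0. ] w 0.851 tilt [ 0.  0. -1.]
shift cm [-49.06 -19.89   0.39] twist 0.753
```

>>> move_arm([
  [-3.8, -1.5, 0],
  [-7.6, -3.1, 0],
  [-11.4, -4.6, 0],
  [-15.2, -6.1, 0],
  [-19.0, -7.7, 0],
], gripper=[0.85, 0.85, 0.85, 0.85, 0.85], twist=[0.06, 0.12, 0.18, 0.24, 0.3])

```text
t: 2.78
eef_pos: [0.4601, 0.2428, 0.3043]
tool_rot: [0.0, 0.496, 0.868, 0.001]
contact_force: [1.3, 0.4, 0.2]
gripper_width: 0.854
```

```bash
python3 -c "
from h import *
rel(.60,-.05,.30,.08)"
```

```text
t 2.78 pos [0.4601 0.2428 0.3043] yaw 0.533 F [1.3 0.4 0.2] w 0.854 tilt [ 0.001  0.001 -1.   ]
shift cm [-32.32  -2.84   0.42] twist 0.453
```

>>> move_arm([
  [-4.0, -0.3, 0],
  [-8.0, -0.7, 0],
  [-12.0, -1.0, 0],
  [-16, -1.4, 0],
  [-20.0, -1.8, 0],
], gripper=[0.85, 0.85, 0.85, 0.85, 0.85], twist=[0.09, 0.18, 0.27, 0.36, 0.45])

```text
t: 3.2
eef_pos: [0.5467, 0.0616, 0.3043]
tool_rot: [0.0, 0.678, 0.735, 0.0]
contact_force: [0.7, 0.3, -1.2]
gripper_width: 0.848
```

```bash
python3 -c "
from h import *
rel(.60,-.05,.30,.08)"
```

```text
t 3.2 pos [0.5467 0.0616 0.3043] yaw 0.082 F [ 0.7  0.3 -1.2] w 0.848 tilt [ 0.001  0.001 -1.   ]
shift cm [-11.56   4.4    0.43] twist 0.002
```

>>> move_arm([
  [-3.6, 1.4, 0],
  [-7.2, 2.8, 0],
  [-10.8, 4.2, 0],
  [-10.8, 4.2, 0],
  [-10.8, 4.2, 0],
], gripper=[0.85, 0.85, 0.85, 0.85, 0.85], twist=[0, 0, 0, 0, 0])

```text
t: 3.62
eef_pos: [0.5976, -0.0437, 0.304]
tool_rot: [0.001, 0.678, 0.735, -0.0]
contact_force: [-1.1, 0.1, -0.6]
gripper_width: 0.851
```

```bash
python3 - <<'E'
from h import *
rel(.60,-.05,.30,.08)
d=read_camera("wrist"); p=(.628,.0665,.08)
for q in("stop","tray","pedal","blade_top","chute"):
    print(q,[(round(r["p"],2),np.round(r["centre"],3)) for r in spot_point(q,"wrist")][:3])
overlay(d,p,-31,0,"pics/c_wrist.png",1)
cv2.imwrite("pics/c_raw.png",d["pixels"][:,:,::-1])
print(d["R"],d["t"])
E
```

```text
t 3.62 pos [ 0.5976 -0.0437  0.304 ] yaw 0.081 F [-1.1  0.1 -0.6] w 0.851 tilt [ 0.    -0.001 -1.   ]
shift cm [-0.65  0.18  0.4 ] twist 0.001
stop [(0.69, array([ 0.764, -0.005,  0.003]))]
tray [(0.73, array([0.402, 0.049, 0.002])), (0.71, array([0.63 , 0.034, 0.072])), (0.61, array([ 0.48 , -0.113, -0.002]))]
pedal [(0.82, array([0.55 , 0.032, 0.129]))]
blade_top []
chute []
[[ 9.96770549e-01  8.03002411e-02 -5.86890790e-04]
 [ 7.63824806e-02 -9.45833018e-01  3.15540201e-01]
 [ 2.47828536e-02 -3.14566008e-01 -9.48912028e-01]] [-0.59266598 -0.12757356  0.35150083]
```

View pics/c_wrist.png

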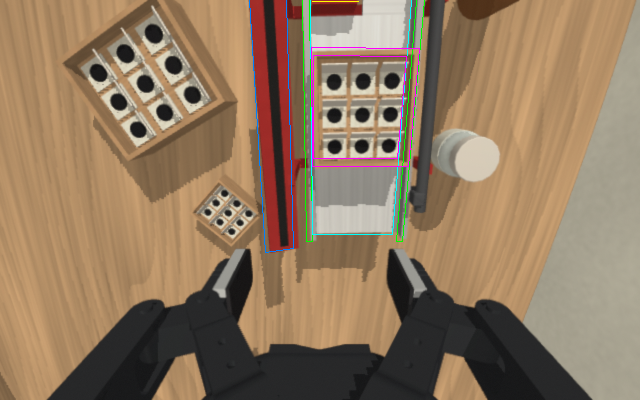

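```bash
python3 - <<'E'
from h import *
d=read_camera("wrist")
overlay(d,(.628,.0665,.08),-31,0,"pics/d1.png",3,(230,0,450,200))
overlay(d,(.6275,.0655,.072),-32,0,"pics/d2.png",3,(230,0,450,200))
E
```

```text
(no output)
```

View pics/d1.png

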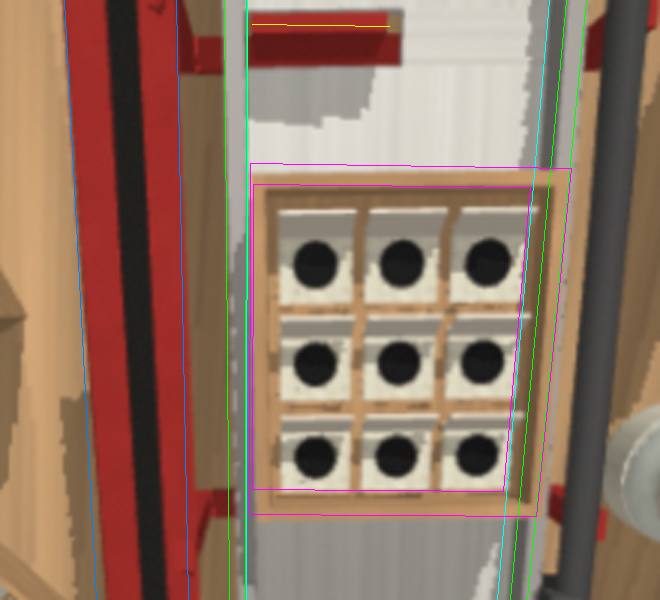

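View pics/d2.png

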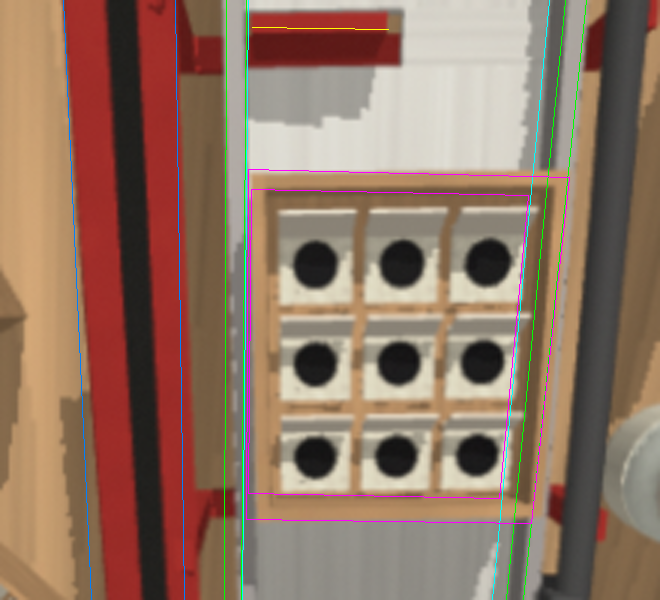

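```bash
python3 - <<'E'
from h import *
from scipy.optimize import least_squares
d=read_camera("wrist")
px=lambda u:(np.array(u)+.5)/3-.5+[230,0]
tr=[((-45,50),(253,175)),((45,50),(568,172)),((45,-50),(537,516)),((-45,-50),(255,520))]
def f(p):
    pose=p[:3]; r=[]
    for (x,y),u in tr: r+=list((proj(d,w((x+p[4],y+p[3],110),pose))[0]-px(u)))
    for sx,us in((-14,[(65,0),(107,600)]),(14,[(178,0),(201,600)])):
        x,z=-77+sx*np.cos(.31),128-sx*np.sin(.31)
        a,b=proj(d,w([(x,-160,z),(x,110,z)],pose)); n=np.array([-(b-a)[1],(b-a)[0]]);n/=np.linalg.norm(n)
        for u in us: r.append(n@(px(u)-a))
    # blade top front edge centre row ~ (25) zoom
    r+=[(proj(d,w((-25,60,86),pose))[0]-px((320,20)))[1]]
    return np.array(r)
s=least_squares(f,[.628,.0665,.09,-31,0]);print(np.round(s.x,4),np.round(s.fun,1))
p=s.x;overlay(d,p[:3],p[3],0,"pics/e1.png",3,(230,0,450,200))
for c,b in(("scene",(210,150,410,300)),("side",(240,115,390,265))):
    overlay(read_camera(c),p[:3],p[3],0,f"pics/e_{c}.png",4,b)
E
```

```text
[  0.6294   0.0681   0.0987 -34.4408  -1.45  ] [-1.4 -0.6  0.6 -0.4  1.1  0.9 -0.2  0.5 -0.5 -0.2  0.2  0.6  0. ]
```

View pics/e1.png

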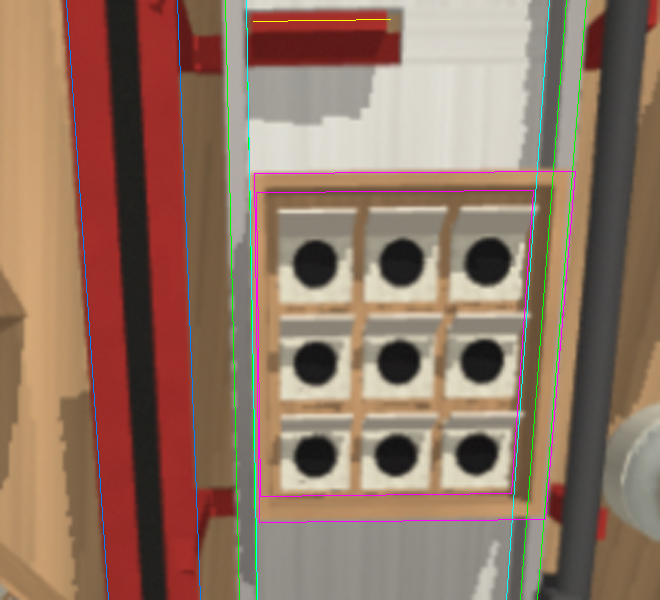

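View pics/e_scene.png

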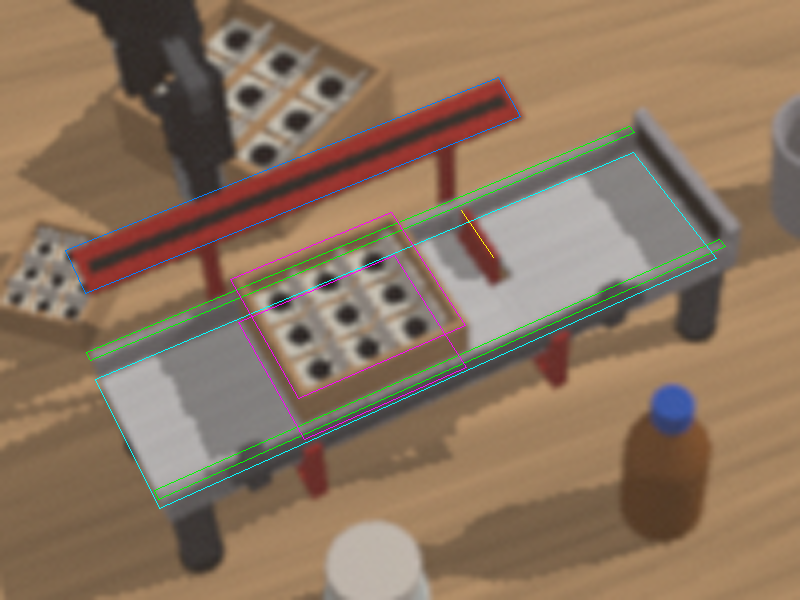

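View pics/e_side.png

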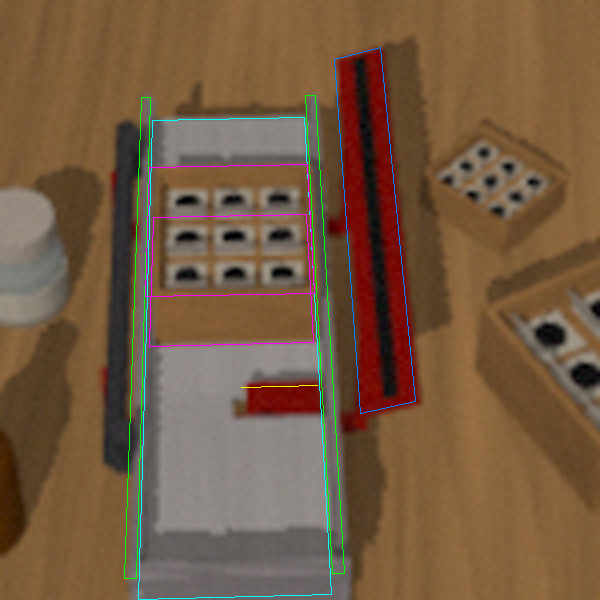

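>>> move_arm([
  [0.0, 0.3, 3.5],
  [0.0, 0.3, 7.0],
  [0, 0.3, 9.5],
  [0, 0.3, 9.5],
], gripper=[0.85, 0.85, 0.85, 0.85], twist=[0, -0.01, -0.01, -0.01])

```text
t: 4.45
eef_pos: [0.5972, -0.0396, 0.2039]
tool_rot: [-0.003, 0.672, 0.74, -0.003]
contact_force: [-0.3, 0.4, -0.8]
gripper_width: 0.854
```

```bash
python3 - <<'E'
from h import *
rel(.6013,-.0439,.15,.09)
overlay(read_camera("side"),(.628,.067,.09),-33,0,"pics/f_side.png",4,(240,90,390,240))
overlay(read_camera("scene"),(.628,.067,.09),-33,0,"pics/f_scene.png",4,(190,130,390,280))
overlay(read_camera("wrist"),(.628,.067,.09),-33,0,"pics/f_wrist.png",1)
E
```

```text
t 4.45 pos [ 0.5972 -0.0396  0.2039] yaw 0.097 F [-0.3  0.4 -0.8] w 0.854 tilt [-0.009 -0.    -1.   ]
shift cm [-0.47  0.42  5.39] twist 0.007
```

View pics/f_side.png

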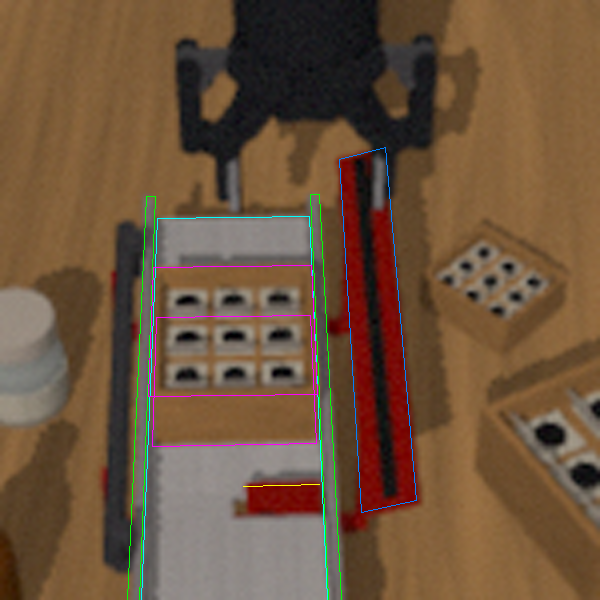

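View pics/f_scene.png

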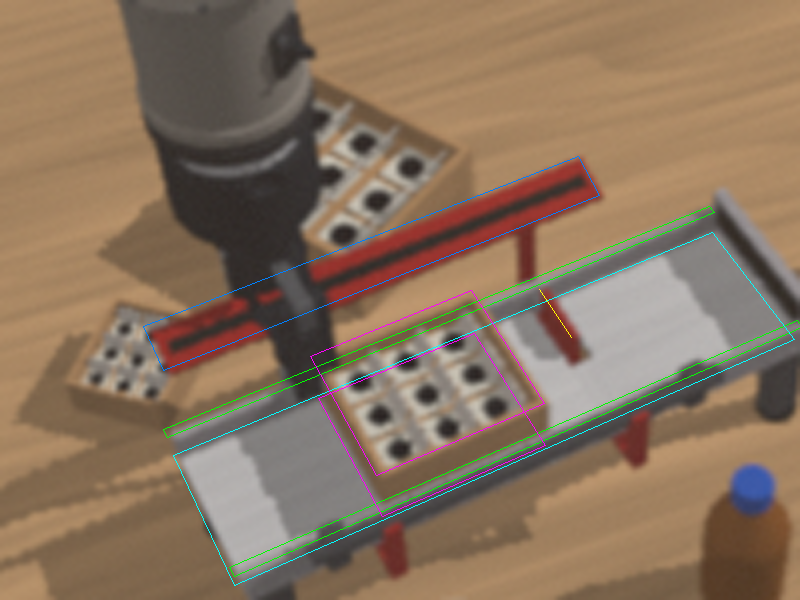

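View pics/f_wrist.png

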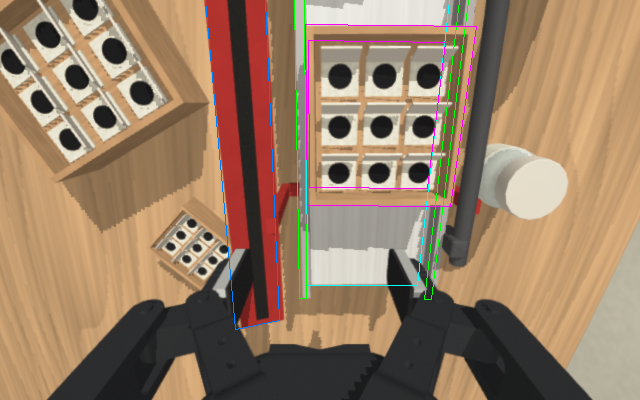

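>>> move_arm([
  [-0.4, 0.7, 0],
  [-0.4, 0.7, 1.5],
  [-0.4, 0.7, 2.5],
  [-0.4, 0.7, 2.5],
], gripper=[0.85, 0.85, 0.85, 0.85], twist=[0, 0, 0, 0])

```text
t: 4.93
eef_pos: [0.6083, -0.0439, 0.1838]
tool_rot: [0.001, 0.672, 0.74, 0.0]
contact_force: [3.1, -0.5, 2.7]
gripper_width: 0.848
```

```bash
python3 - <<'E'
from h import *
rel(.6045,-.0439,.15,.09)
overlay(read_camera("side"),(.628,.067,.09),-33,0.1,"pics/g_side.png",4,(240,90,390,240))
overlay(read_camera("wrist"),(.628,.067,.09),-33,0.1,"pics/g_wrist.png",1)
E
```

```text
t 4.93 pos [ 0.6083 -0.0439  0.1838] yaw 0.096 F [ 3.1 -0.5  2.7] w 0.848 tilt [ 0.001 -0.    -1.   ]
shift cm [ 0.04 -0.38  3.38] twist 0.006
```

View pics/g_side.png

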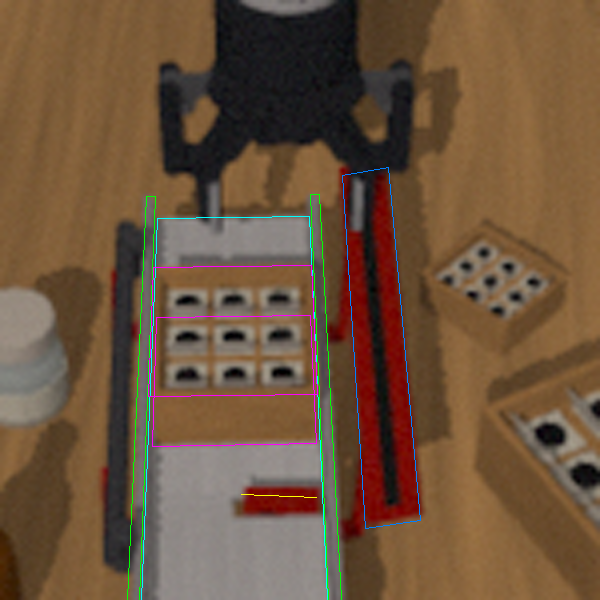

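View pics/g_wrist.png

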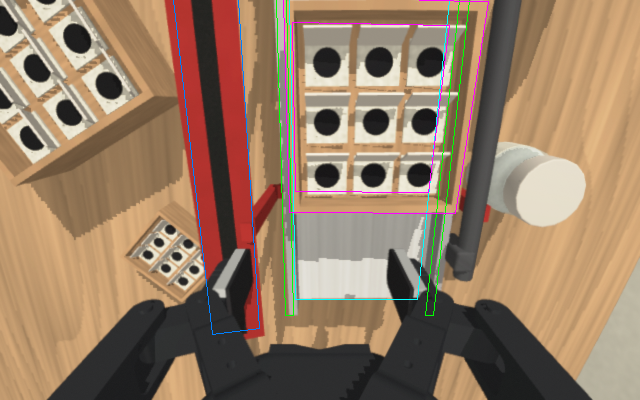

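>>> move_arm([
  [0, -0.3, 0.8],
  [0, -0.5, 1.6],
  [0, -0.6, 2.4],
  [0, -0.6, 3.0],
  [0, -0.6, 3.0],
], gripper=[0.85, 0.85, 0.85, 0.85, 0.85], twist=[0, 0, 0, 0, 0])

```text
t: 5.45
eef_pos: [0.6015, -0.0441, 0.1529]
tool_rot: [-0.0, 0.672, 0.74, -0.0]
contact_force: [2.8, 0.8, 5.1]
gripper_width: 0.854
```

```bash
python3 - <<'E'
from h import *
rel(.6035,-.0439,.15,.09)
overlay(read_camera("side"),(.628,.067,.09),-33,0.31,"pics/h_side.png",4,(240,90,390,240))
overlay(read_camera("scene"),(.628,.067,.09),-33,0.31,"pics/h_scene.png",4,(190,130,390,280))
overlay(read_camera("wrist"),(.628,.067,.09),-33,0.31,"pics/h_wrist.png",1)
E
```

```text
t 5.45 pos [ 0.6015 -0.0441  0.1529] yaw 0.096 F [2.8 0.8 5.1] w 0.854 tilt [-0.001  0.    -1.   ]
shift cm [-0.    0.2   0.29] twist 0.006
```

View pics/h_side.png

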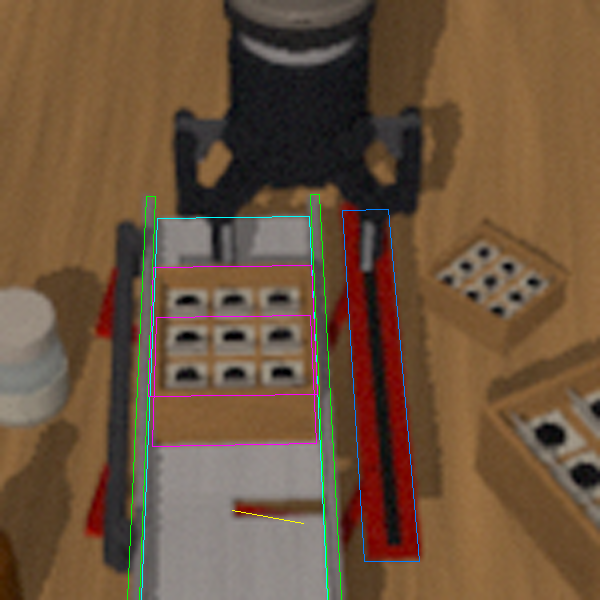

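View pics/h_scene.png

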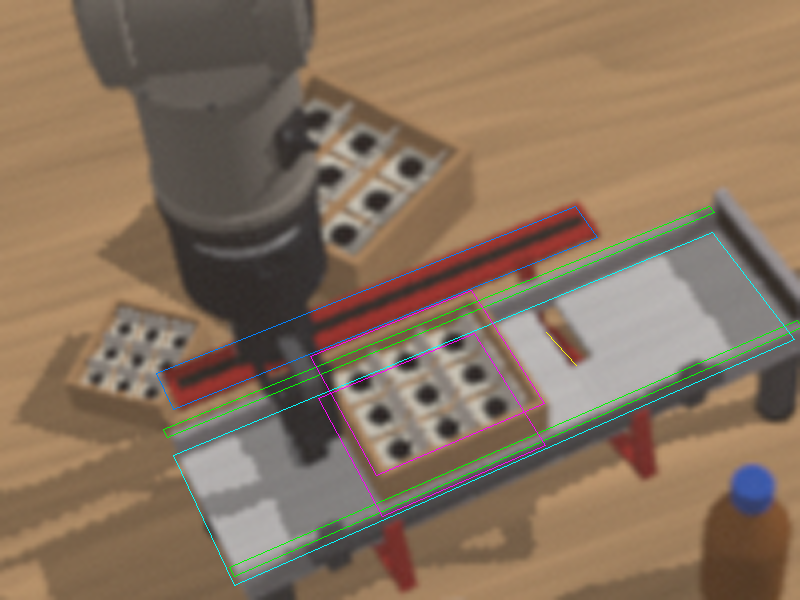

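View pics/h_wrist.png

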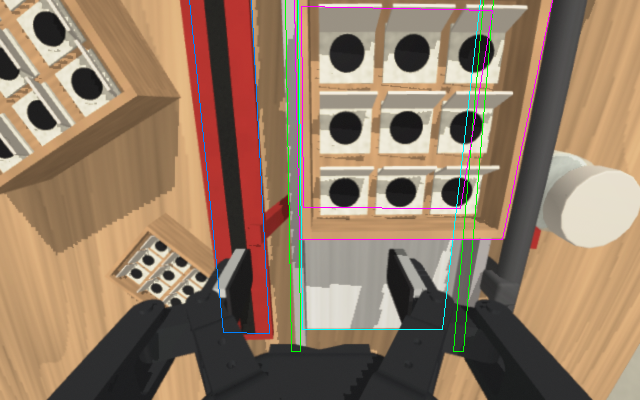

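>>> move_arm([
  [0, 0, 0.3],
  [0.5, 0, 0.3],
  [1.2, 0, 0.3],
  [2.0, 0, 0.3],
  [2.8, 0, 0.3],
], gripper=[0.85, 0.85, 0.85, 0.85, 0.85], twist=[0, 0, 0, 0, 0])

```text
t: 6.02
eef_pos: [0.5985, -0.0166, 0.151]
tool_rot: [0.0, 0.673, 0.74, -0.001]
contact_force: [-0.1, -5.8, 4.2]
gripper_width: 0.853
```

```bash
python3 - <<'E'
from h import *
rel(.6035,-.0439,.15,.09)
overlay(read_camera("side"),(.628,.067,.09),-33,0.31,"pics/i_side.png",4,(240,90,390,240))
E
```

```text
t 6.02 pos [ 0.5985 -0.0166  0.151 ] yaw 0.095 F [-0.1 -5.8  4.2] w 0.853 tilt [-0.001 -0.001 -1.   ]
shift cm [-2.76  0.24  0.1 ] twist 0.005
```

View pics/i_side.png

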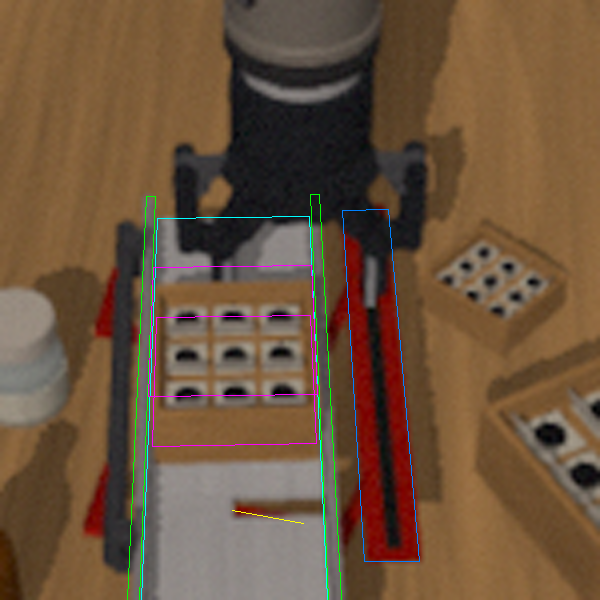

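>>> move_arm([
  [0.7, 0, 0.2],
  [1.4, 0, 0.2],
  [2.1, 0, 0.2],
  [2.8, 0, 0.2],
  [3.5, 0, 0.2],
], gripper=[0.85, 0.85, 0.85, 0.85, 0.85], twist=[0, 0, 0, 0, 0])

```text
t: 6.48
eef_pos: [0.5955, 0.0184, 0.1491]
tool_rot: [0.0, 0.672, 0.74, -0.0]
contact_force: [1.4, -5.7, 6.6]
gripper_width: 0.85
```

```bash
python3 - <<'E'
from h import *
rel(.6035,-.0439,.15,.09)
overlay(read_camera("side"),(.628,.067,.09),15,0.31,"pics/j_side.png",4,(240,115,390,265))
E
```

```text
t 6.48 pos [0.5955 0.0184 0.1491] yaw 0.096 F [ 1.4 -5.7  6.6] w 0.85 tilt [ 0.    -0.001 -1.   ]
shift cm [-6.28  0.2  -0.08] twist 0.006
```

View pics/j_side.png

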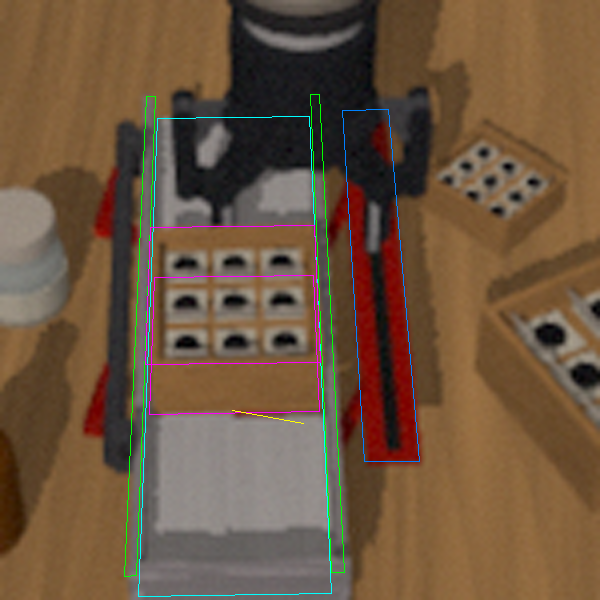

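>>> move_arm([
  [0.9, 0, 0],
  [1.8, 0, 0],
  [2.7, 0, 0],
  [3.6, 0, 0],
  [4.5, 0, 0],
], gripper=[0.85, 0.85, 0.85, 0.85, 0.85], twist=[0, 0, 0, 0, 0])

```text
t: 6.95
eef_pos: [0.591, 0.0632, 0.149]
tool_rot: [0.0, 0.673, 0.74, -0.0]
contact_force: [0.1, -5.6, 6.3]
gripper_width: 0.852
```

>>> move_arm([
  [0.9, 0, 0],
  [1.8, 0, 0],
  [2.7, 0, 0],
  [3.6, 0, 0],
  [4.5, 0, 0],
], gripper=[0.85, 0.85, 0.85, 0.85, 0.85], twist=[0, 0, 0, 0, 0])

```text
t: 7.37
eef_pos: [0.5867, 0.1079, 0.1491]
tool_rot: [0.0, 0.673, 0.74, -0.0]
contact_force: [0.6, -5.1, 5.3]
gripper_width: 0.853
```

```bash
python3 - <<'E'
from h import *
rel(.6035,-.0439,.15,.09)
overlay(read_camera("side"),(.628,.067,.09),106,0.31,"pics/k_side.png",4,(240,135,390,285))
E
```

```text
t 7.37 pos [0.5867 0.1079 0.1491] yaw 0.096 F [ 0.6 -5.1  5.3] w 0.853 tilt [-0.    -0.001 -1.   ]
shift cm [-15.27   0.23  -0.08] twist 0.006
```

View pics/k_side.png

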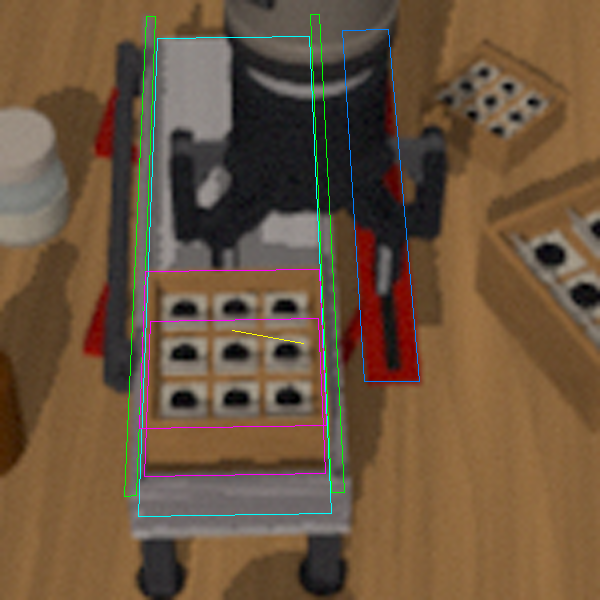

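>>> move_arm([
  [0.5, 0, 0],
  [1.0, 0, 0],
  [1.4, 0, 0],
  [1.8, 0, 0],
  [2.1, 0, 0],
], gripper=[0.85, 0.85, 0.85, 0.85, 0.85], twist=[0, 0, 0, 0, 0])

```text
t: 7.83
eef_pos: [0.5845, 0.1288, 0.1489]
tool_rot: [0.0, 0.672, 0.74, -0.001]
contact_force: [0.7, -5.7, 6.6]
gripper_width: 0.853
```

>>> move_arm([
  [0.2, 0, 0],
  [0.4, 0, 0],
], gripper=[0.85, 0.85], twist=[0, 0])

```text
t: 8.0
eef_pos: [0.5841, 0.1326, 0.1489]
tool_rot: [0.0, 0.672, 0.74, -0.001]
contact_force: [0.1, -5.1, 4.1]
gripper_width: 0.851
```

>>> move_arm([
  [0.2, 0, 0],
  [0.3, 0, 0],
], gripper=[0.85, 0.85], twist=[0, 0])

```text
t: 8.17
eef_pos: [0.5841, 0.133, 0.1489]
tool_rot: [0.001, 0.673, 0.739, -0.001]
contact_force: [0.9, -12.6, 5.9]
gripper_width: 0.848
```

```bash
python3 - <<'E'
from h import *
rel(.6035,-.0439,.15,.09)
for c,b in(("side",(240,135,390,285)),("scene",(240,130,440,280))):
  overlay(read_camera(c),(.628,.067,.09),130,0.31,f"pics/l_{c}.png",4,b)
cv2.imwrite("pics/l_raw.png",cv2.resize(read_camera("side")["pixels"][135:285,240:390,::-1],None,fx=4,fy=4))
E
```

```text
t 8.17 pos [0.5841 0.133  0.1489] yaw 0.093 F [  0.9 -12.6   5.9] w 0.848 tilt [-0.    -0.004 -1.   ]
shift cm [-17.8    0.28  -0.04] twist 0.003
```

View pics/l_side.png

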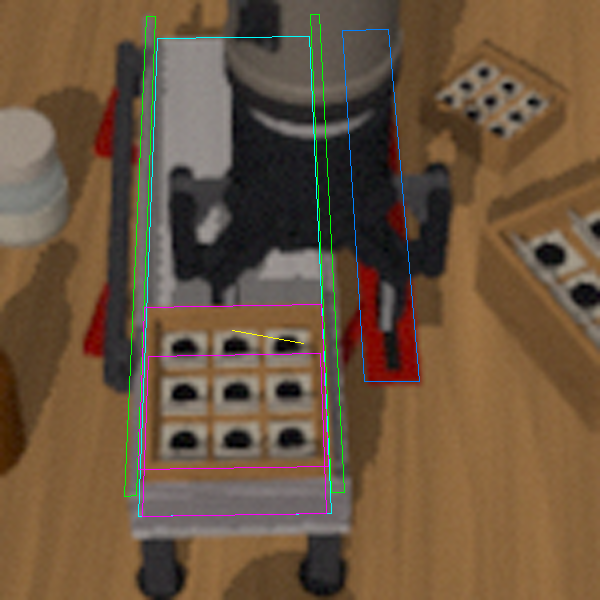

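View pics/l_scene.png

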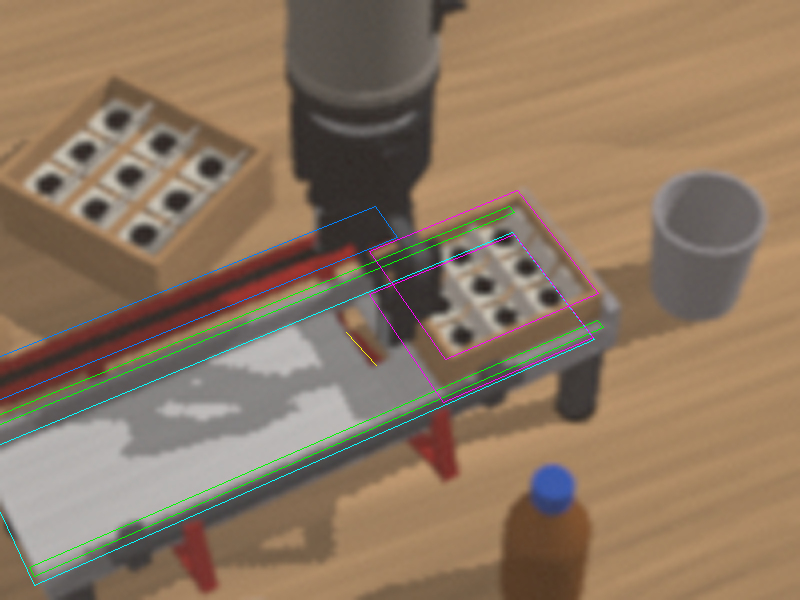

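>>> move_arm([
  [-0.6, 0, 0],
  [-0.9, 0, 0],
  [-0.9, 0, -1.5],
  [-0.9, 0, -3],
  [-0.9, 0, -4.5],
], gripper=[0.85, 0.85, 0.85, 0.85, 0.85], twist=[0, 0, 0, 0, 0])

```text
t: 8.73
eef_pos: [0.585, 0.1284, 0.1942]
tool_rot: [-0.0, 0.672, 0.741, 0.0]
contact_force: [0.3, 0.4, 0.7]
gripper_width: 0.852
```

>>> move_arm([
  [0, 0, -3],
  [0, 0, -6],
  [0, 0, -9],
  [-2, 0, -12],
  [-5, 0, -13],
], gripper=[0.85, 0.85, 0.85, 0.85, 0.85], twist=[0, 0, 0, 0, 0])

```text
t: 9.15
eef_pos: [0.5906, 0.0819, 0.3274]
tool_rot: [-0.0, 0.669, 0.743, 0.003]
contact_force: [0.9, -0.5, 0.4]
gripper_width: 0.848
```

>>> move_arm([
  [-3, -3, 0],
  [-6, -6, 0],
  [-9, -9, 0],
  [-12, -11, 0],
  [-12, -11, 0],
], gripper=[0.85, 0.85, 0.85, 0.85, 0.85], twist=[0, 0, 0, 0, 0])

```text
t: 9.57
eef_pos: [0.4872, -0.0587, 0.3233]
tool_rot: [-0.001, 0.675, 0.738, -0.001]
contact_force: [0.0, 0.4, -0.2]
gripper_width: 0.847
```

```bash
python3 - <<'E'
from h import *
rel(.6035,-.0439,.15,.09)
for c,b in(("side",(240,135,390,285)),("scene",(240,130,440,280))):
  overlay(read_camera(c),(.628,.067,.09),130,0,f"pics/m_{c}.png",4,b)
for c in("side","scene"):
  read_camera(c)
  for q in("tray","blade_top","pedal","stop","jar","bottle","cup"):
    print(c,q,[(round(r["p"],2),np.round(r["centre"],3)) for r in spot_point(q,c)][:3])
E
```

```text
t 9.57 pos [ 0.4872 -0.0587  0.3233] yaw 0.088 F [ 0.   0.4 -0.2] w 0.847 tilt [-0.004  0.    -1.   ]
shift cm [ 0.45 11.78 17.29] twist -0.002
side tray [(0.94, array([0.4  , 0.048, 0.   ])), (0.9, array([0.614, 0.193, 0.072])), (0.74, array([ 0.478, -0.108,  0.004]))]
side blade_top []
side pedal [(0.75, array([0.557, 0.03 , 0.129]))]
side stop [(0.83, array([0.61 , 0.245, 0.068]))]
side jar [(0.64, array([ 0.762, -0.003, -0.003]))]
side bottle [(0.84, array([ 0.758,  0.168, -0.003]))]
side cup [(0.89, array([ 0.601,  0.354, -0.   ]))]
scene tray [(0.96, array([0.611, 0.197, 0.068])), (0.83, array([ 0.483, -0.113, -0.001])), (0.56, array([0.398, 0.05 , 0.001]))]
scene blade_top [(0.72, array([0.601, 0.122, 0.086]))]
scene pedal [(0.64, array([0.551, 0.034, 0.13 ]))]
scene stop [(0.96, array([0.614, 0.249, 0.071]))]
scene jar [(0.56, array([ 0.767, -0.007,  0.002])), (0.31, array([0.601, 0.121, 0.082]))]
scene bottle [(0.55, array([ 0.757,  0.167, -0.004])), (0.27, array([ 0.598,  0.358, -0.002]))]
scene cup [(0.56, array([ 0.598,  0.355, -0.005]))]
```

View pics/m_side.png

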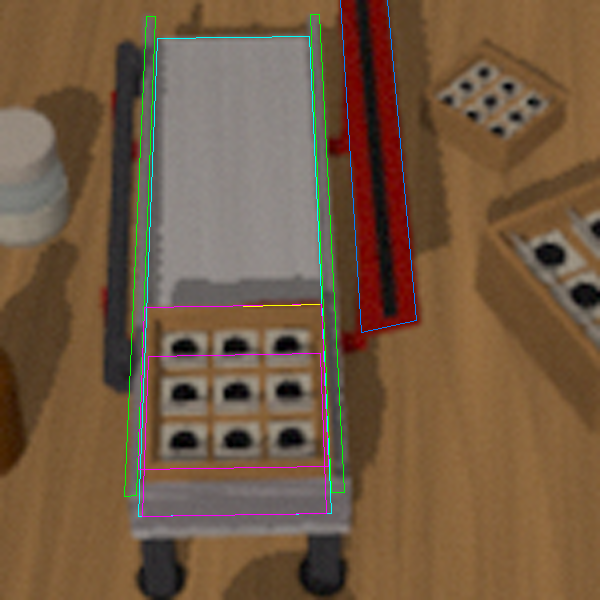

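View pics/m_scene.png

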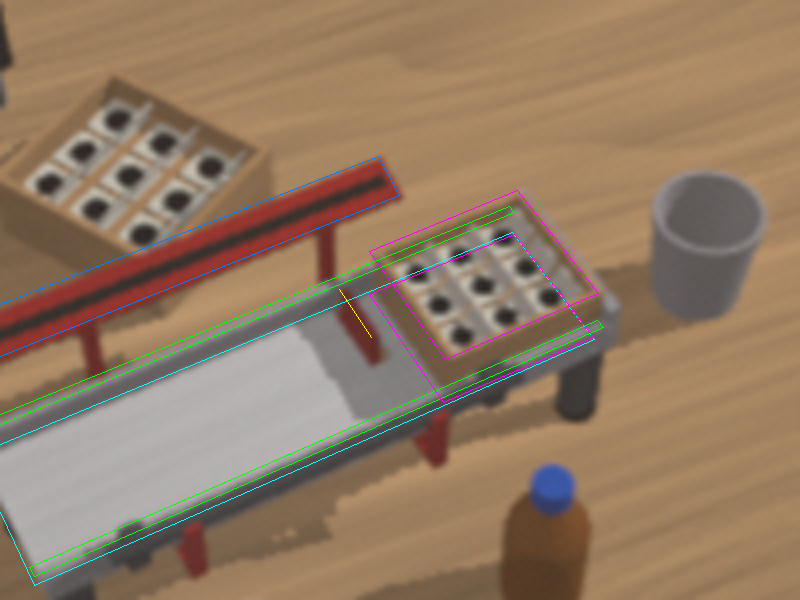

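```bash
python3 - <<'E'
from h import *
a=read_camera("scene")["pixels"][170:230,320:410,::-1]
cv2.imwrite("pics/n.png",cv2.resize(a,None,fx=8,fy=8,interpolation=cv2.INTER_CUBIC))
print(get_obs()["t"])
E
```

```text
10.5167
```

View pics/n.png

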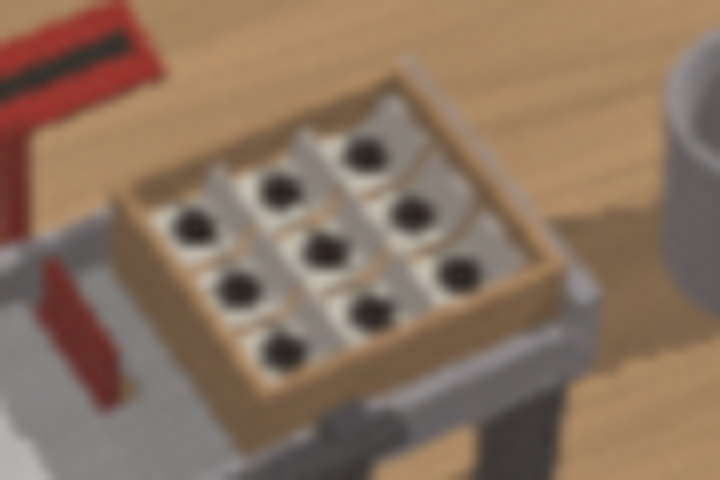

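The tray's leading wall lies flush along the stop plate, from (405,75) to (565,265). The red blade stands upright behind it at (80,330), and the hand is clear.

```bash
python3 -c "
from station import *
print(hand_in())"
```

```text
the job is handed in; nothing more can be done
None
```

The tray is home against the end stop, the gate has sprung up behind it, and the job is handed in at about 10.5 s of the 42 s allowed.

I pressed the pedal to about 0.31 rad with one fingertip. I kept it down while the other finger pushed the tray about 163 mm along the chute, then backed off about 9 mm, lifted straight up and moved the hand clear.

**Last checks:**
- **Tray home:** At the end of the push the force rose from about 6 N to 12.6 N and the hand stopped moving. The finger was then 69.7 mm along the chute, against the 69 mm expected. The final picture shows the leading wall flush with the stop plate.
- **Gate up:** The pedal matches its raised position in both camera views. The blade stands upright behind the tray in the scene view; from the side camera the tray hides it.
- **Bystanders:** The jar, bottle and cup are where they started, within measuring error.
- **Robot clear:** The contact force read about zero after the hand moved away.

**Disagreement:** The networks put the tray about 52 mm from the stop instead of 50 mm, which is within their 4 mm error. My chute position also varied by about 2 mm between cameras.

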